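# Arm and fire the spark-plug tester

### The job

Fire the spark-plug tester on the bench: lift the hinged steel guard with a finger, flip the arming toggle beneath it away from you to the far side, and let the guard drop shut over it. Only then press the round push button on the tester all the way down for a moment and let it spring back. Leave the knob as it is set, and do not disturb the plugs, tools and other things lying about.

Things in the scene. Friction and masses are not known exactly. Their poses are not given: they have to be found in the camera images.
- tester: spark-plug tester, a low grey box fixed to the bench, 298 mm wide (y), 228 deep (x). Origin under its middle, on the bench. Axes: x level, away from the operator to the meters; y to the operator's left; z up. On its deck lie three aluminium plates, 86 wide, 128 long, side by side in any order (plate tops 61 above the bench): guarded switch, push button, knurled knob.
- guard_hinge (a point): middle of the guard's hinge line, 8 mm above the switch's plate; fixed, axes as the tester's (offsets below use them). 38 beyond it (+x) starts the tester's rear housing with round meters, its top 108 above the bench; a plug stands on that near its left end, 87 beyond the hinge line, up to about 200 above the bench.
- guard_tab (a point): middle of the rolled front edge of the guard's finger tab; moves with it. Guard: bright 3 mm steel hood, 69 mm wide (63 inside), open below, hinged at its far lower edge. When shut this edge is 73 in front (-x) of the hinge, 24.5 above it; the tab (40 wide) slopes down from it to the hood's lip, 62 in front, 16 above (22 clear over the plate); hood top 42 above the hinge, side walls to 5 above the plate.
- guard (a joint): opening of the guard in rad: 0 shut, grows as the tab rises, stop at 1.15. About 80 g with a light return spring and no catch: it drops shut from every angle unless held up. A finger brought under the tab and raised lifts it (pushing level against the tab while it is shut only jams it); from 0.5 rad up a finger can go in to the toggle, the guard riding on its back.
- toggle_foot (a point): foot of the arming toggle on the plate under the guard, midway between its side walls, 36 mm in front (-x) of the hinge line and 8 below it. The toggle is a round steel bat, 10 thick, its tip about 42 above the plate; a round collar about its foot is 11 high.
- toggle_tip (a point): tip of the bat, moves with it. Off: leaning towards the operator, 10.5 mm in front (-x) of the foot. On: leaning away, 10.5 beyond (+x) the foot.
- arming_toggle (a joint): lean of the toggle in rad: 0 off (towards the operator, as at the start), 0.52 on (away). Snap action, under 1 N at the tip: it resists up to the middle (0.26), then jumps to the far stop and stays there.
- test_button_top (a point): centre of the top of the round black push button (32 mm across, in a bare metal collar) on its own plate; moves with it. Axes as the tester's.
- test_button (a joint): travel of the button in m: 0 up, 0.006 fully pressed (about 5 N, straight down); springs back.
- knob_mark (a point): white pointer mark near the rim on top of the black knurled knob (40 mm across, top about 24 above its plate) on the third plate; turns with the knob, which stays where it is set.
- spare_plug: spark plug, 20x90x18 mm, lying on top of the tester's rear housing (loose, not to be disturbed); origin at the centre of its underside.
- worn_plug: spark plug, 20x90x18 mm, lying on the bench left of the tester (loose, not to be disturbed); origin at the centre of its underside.
- feeler_gauge: feeler gauge, 18x95x12 mm, lying on the bench at the tester's right (loose, not to be disturbed); origin at the centre of its underside.
- blue_bin: open blue plastic bin, 142x104x70 mm, left of the tester (loose, not to be disturbed); origin at the centre of its underside.
- oil_bottle: oil bottle with a pointed cap, 57 mm across, 207 high, standing at the left behind the tester (loose, not to be disturbed); origin at the centre of its underside.

How it is judged:
On the way, in this order (a step that is already met when the one before it is completed fails the run):
1. the toggle is flipped on under the raised guard (value of joint arming_toggle above 0.42 rad and value of joint guard above 0.12 rad), for 0.1 s.
2. the guard has dropped shut over the toggle, which stays on (value of joint arming_toggle above 0.42 rad and value of joint guard below 0.06 rad), for 0.2 s.
3. the button is pressed fully down with the toggle on and the guard shut (all of step 2 and value of joint test_button above 0.0048 m), for 0.1 s.
At the end, for the whole second after the job is handed in: Toggle on (over 0.42 rad), guard shut (under 0.06 rad), button sprung back (under 1.5 mm), the knob's mark within 6 mm and every loose thing within 20 mm of where it was (all of step 2 and value of joint test_button below 0.0015 m and distance of knob_mark from where it was at the start of the episode below 0.006 m and distance of each of spare_plug, worn_plug, feeler_gauge, blue_bin, oil_bottle from where it was at the start of the episode below 0.02 m); the robot touches nothing.
It fails at once if the button is pressed before the tester is armed and its guard shut (value of joint test_button above 0.003 m and not (value of joint arming_toggle above 0.42 rad and value of joint guard below 0.12 rad)).
It fails at once if the knob is turned (distance of knob_mark from where it was at the start of the episode above 0.012 m).
It fails at once if a loose thing is pushed away, lifted or carried (distance of any of spare_plug, worn_plug, feeler_gauge, blue_bin, oil_bottle from where it was at the start of the episode above 0.03 m).
It also fails if it takes over 42 s, if anything falls off the work surface, if the arm or the gripper's body presses on something with over 40 N, if the wrist force passes 120 N, or if a joint passes its speed limit or range.

### The arm

A 7-joint arm with a two-finger parallel gripper is mounted at the origin on a cart in front of the work surface, level with it; the furniture and walls round the work are solid. World frame = base frame: x ahead of the robot, y to its left, z up, the work surface at z = 0. Lengths are in m, angles in rad, forces in N, time in s.
With the tool pointing down it reaches from about 0.35 to 0.9 m from the base axis. Payload 8.1 kg.
Tool frame: the origin (TCP) lies at the very end of the fingers, on their centre line; the grasp point (between the pads) lies 19 mm behind it (arm.tcp_to_grasp is the z of the grasp point in the tool frame, in m); z points along the fingers, y is the line along which they close (so a half turn about z gives the same grasp; the last joint's range is limited). The gripper opens to 92 mm and grips with 3 to 60 N. Pads are 19 mm wide; open, the fingers measure 130 mm over their backs; the gripper's body (75 mm by 190 mm) begins 47 mm behind the grasp point.
Start: joints at [1.188, 0.434, 0.025, 1.573, -0.012, 1.134, -0.075], TCP at [0.173, -0.601, 0.192] pointing down, gripper open.
Joint ranges: [-2.62, 2.62], [-0.44, 2.09], [-1.27, 1.32], [0.08, 2.57], [-1.32, 4.46], [0.12, 2], [-2.74, 2.74]. Speed limits (rad/s): [2.22, 2.22, 3.01, 3.01, 3.14, 3.14, 3.14].

### API

Orientations are given as a rotation vector (axis times angle).
In Python, from cell import readout, vision, sign_off, arm gives the robot as it stands. The module is installed in compiled form; this text tells all that it offers.
- The arm moves only by the shell command python3 -m creep 'ROWS' [FORCE]. ROWS is JSON, a list of rows, each a list of 5 numbers: the shift along the tool's x, y, z in units of 4 cm (1.0 is 4 cm), then the turn about the tool's z in units of 4 degrees (1.0 is 4 degrees), then the opening, from 0 (shut) to 1 (fully open). A call has 1 to 12 rows; each row shifts and turns the commanded pose from where the row before left it, along the tool's axes as they then stand; what a row does not reach is not made up. A row lasts 1/8 s, in which the tool goes at most 62.5 mm and 10.7 degrees, less where a joint would pass 70% of its speed; a pose out of reach is approached as far as the arm can. A call with a number of a shift or a turn outside -1 to 1 is refused whole. A call with a gripper value outside its range is refused whole. The fingers move at their own pace and stop on an object; FORCE is the grip in N (left out, the last holds). Time passes only in rows, so rows that do not move let the fingers close. It gives the time, the measured TCP pose, the force, the opening and the grip force at its end, in the units of the state.
- readout.observe(): the state, without advancing time (a new reading comes with each control period).
- vision.get_image(name): name is "scene" or "top"; returns a dict with "pixels" (400x640x3 uint8, blue, green, red), "z_map" (400x640 float32, m along the optical axis (not along the pixel's ray), 0 where there is no reading), "camera_matrix" (3x3 intrinsics, pixels), "position" and "rotation" of the camera in the world. Camera axes: x right, y up, looking along -z (the intrinsics and any distortion apply to the point x, -y, -z); pixel columns grow to the right and rows downward; lengths in m; the calibration is good to about 2 mm. A picture is of the moment at which its call begins.
- sign_off(): hands the job in; it is judged then, once.
The state is a dict: "clock": time; "joints": joint angles; "dq": joint speeds; "joint_efforts": joint torques, N m; "position": TCP position; "ee_rot": TCP orientation; "force": force on the tool from outside, world axes, zero at the start; "ft_torque": the same for the moment, N m; "width": opening from 0.0 (shut) to 1.0 (fully open); "gripper_force": force on a finger pad.
Only numpy, scipy, OpenCV 4.12 (cv2) and the standard library are available. Lean on these libraries where they do the work, as an engineer would, in place of code of your own. Each camera call takes 0.05 s, during which the arm holds its last target. There are 200 camera calls.

## Working session

There is one attempt and no reset: what is moved stays moved. The work goes in short steps, Python scripts to look and compute and a shell command to move; the robot and the scene stay as the last step left them, time stands still between calls to the robot, and variables do not carry over. Pictures are saved under pics/ and viewed, at most 10 in all, crops included, and the job is handed in when it is done.

```bash
mkdir -p pics; cat > h.py <<'E'
import numpy as np, cv2
from cell import readout, vision, sign_off, arm
def shot(n):
    d=vision.get_image(n); np.savez(f'{n}.npz',**d); return d
def pt(d,u,v,z=None):
    K=np.array(d['camera_matrix']); z=float(d['z_map'][int(v),int(u)]) if z is None else z
    p=np.array([(u-K[0,2])/K[0,0]*z,-(v-K[1,2])/K[1,1]*z,-z])
    return np.array(d['position'])+np.array(d['rotation'])@p
E
python3 - <<'E'
from h import *
for n in('scene','top'):
    d=shot(n); cv2.imwrite(f'pics/{n}0.png',d['pixels']); print(n,d['position'],d['rotation'],d['camera_matrix'], [k for k in d])
print(readout.observe())
E
```

```text
scene [-0.05624612 -0.46747878  0.62119421] [ 0.84204016 -0.53886792 -1.0084049 ] [[405.44902805   0.         313.6652751 ]
 [  0.         405.44902805 196.22316114]
 [  0.           0.           1.        ]] ['pixels', 'z_map', 'camera_matrix', 'position', 'rotation']
top [ 0.46755832 -0.13656873  0.95728861] [ 0.06615533 -0.1077929  -1.54189098] [[378.96975162   0.         321.93359726]
 [  0.         378.96975162 196.60094672]
 [  0.           0.           1.        ]] ['pixels', 'z_map', 'camera_matrix', 'position', 'rotation']
{'clock': 0.1, 'joints': array([ 1.18843163,  0.43513167,  0.02496798,  1.57399767, -0.01158759,
        1.13401913, -0.07506533]), 'dq': array([ 1.42686076e-04, -1.73765593e-03,  2.58278730e-05, -3.07813092e-03,
       -2.79749230e-05, -9.10328910e-04,  2.54369427e-03]), 'joint_efforts': array([ 2.96110942e-03, -6.69123888e+01,  9.87967327e-01, -3.15144753e+01,
       -6.05280348e-02,  3.74059018e-02,  4.13199314e-05]), 'position': array([ 0.17238342, -0.60022597,  0.19134014]), 'ee_rot': array([-3.10955389e+00, -4.37792589e-01,  5.20088470e-04]), 'force': array([0.03249906, 0.17663382, 0.53196819]), 'ft_torque': array([0.02850993, 0.00111295, 0.00675034]), 'gripper_force': 0.0, 'width': 0.9981622037541014}
```

View pics/scene0.png

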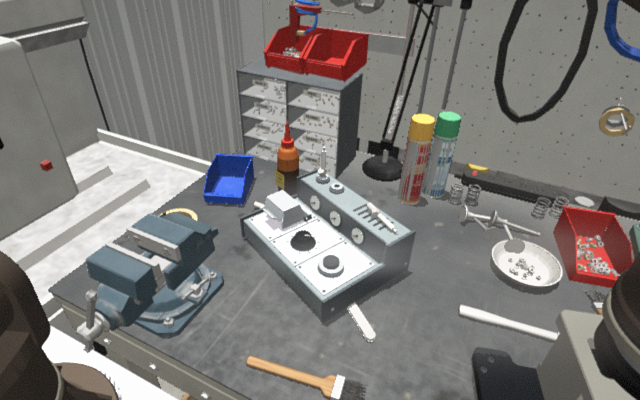

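View pics/top0.png

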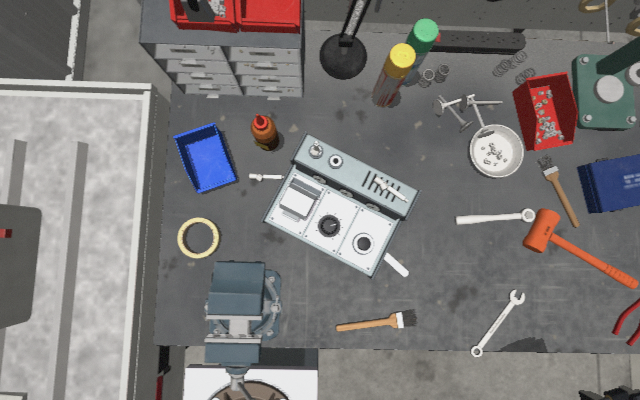

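```bash
sed -i 's/np.array(d\[.rotation.\])@p/cv2.Rodrigues(np.array(d["rotation"]))[0]@p/' h.py
python3 - <<'E'
from h import *
for n,(a,b) in dict(scene=(235,165),top=(255,132)).items():
    d=np.load(n+'.npz'); c=d['pixels'][b:b+145,a:a+180]
    cv2.imwrite(f'pics/{n}1.png',cv2.resize(c,None,fx=4,fy=4,interpolation=cv2.INTER_CUBIC))
d=np.load('top.npz')
for q in [(292,137),(419,185),(264,220),(375,276),(330,270),(316,150),(345,225),(328,226),(363,242),(300,198),(240,300)]: print(q,pt(d,*q).round(4))
E
```

```text
(292, 137) [ 0.7269 -0.0796  0.0015]
(419, 185) [ 0.6114 -0.4084  0.0034]
(264, 220) [ 0.5088 -0.0236  0.0561]
(375, 276) [ 0.3794 -0.298   0.001 ]
(330, 270) [ 3.915e-01 -1.855e-01 -2.000e-04]
(316, 150) [ 0.6608 -0.1415  0.1443]
(345, 225) [ 0.5019 -0.2154  0.0613]
(328, 226) [ 0.4977 -0.1742  0.0853]
(363, 242) [ 0.4632 -0.2557  0.0832]
(300, 198) [ 0.5577 -0.1088  0.112 ]
(240, 300) [0.3379 0.0071 0.1497]
```

View pics/scene1.png

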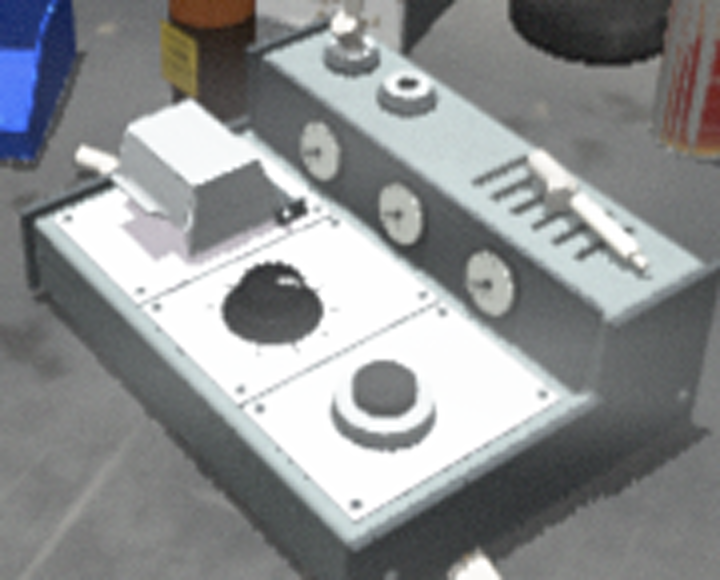

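View pics/top1.png

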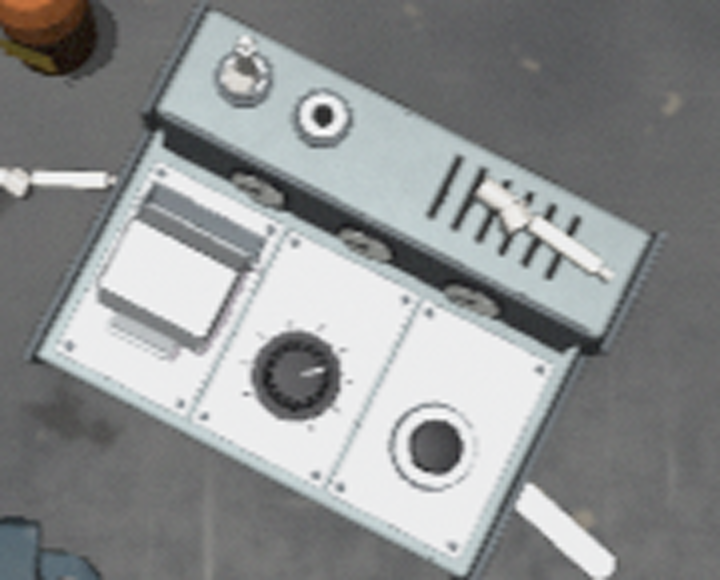

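```bash
cat >> h.py <<'E'
def ray(d,u,v,zw):
    o=np.array(d['position']); r=pt(d,u,v,1.0)-o; return o+r*(zw-o[2])/r[2]
def cloud(d):
    u,v=np.meshgrid(np.arange(640),np.arange(400)); z=d['z_map']; K=d['camera_matrix']
    p=np.stack([(u-K[0,2])/K[0,0]*z,-(v-K[1,2])/K[1,1]*z,-z],-1)
    return d['position']+p@cv2.Rodrigues(d['rotation'])[0].T
E
python3 - <<'E'
from h import *
d=np.load('top.npz'); C=[(162,172),(272,230),(69,346),(181,403),(430,313),(540,370),(340,487),(453,547)]
P=np.array([ray(d,255+(u-1.5)/4,132+(v-1.5)/4,.061) for u,v in C]); print(P.round(4))
G,B=P[:4].mean(0),P[4:].mean(0)
yl=sum([P[0]-P[5],P[2]-P[7],P[0]-P[4],P[1]-P[5],P[2]-P[6],P[3]-P[7]]); yaw=np.arctan2(-yl[0],yl[1])
xl=sum([P[0]-P[2],P[1]-P[3],P[4]-P[6],P[5]-P[7]]); yaw2=np.arctan2(xl[1],xl[0]); print('yaw',yaw,yaw2,'centres',G,B,np.linalg.norm(G-B))
w=(yaw+yaw2)/2; R=np.array([[np.cos(w),-np.sin(w),0],[np.sin(w),np.cos(w),0],[0,0,1]])
M=(G+B)/2
for n in('top','scene'):
    d=np.load(n+'.npz'); L=(cloud(d)-[*M[:2],0])@R; Lf=L.reshape(-1,3)
    print(n)
    def sel(a,b,c,e,lo=.03,hi=.3): return Lf[(Lf[:,0]>a)&(Lf[:,0]<b)&(Lf[:,1]>c)&(Lf[:,1]<e)&(Lf[:,2]>lo)&(Lf[:,2]<hi)]
    p=sel(-.07,.07,-.005-.12,-.05,.066); t=p[p[:,2]>p[:,2].max()-.003]; print('button',np.percentile(p[:,2],[5,25,50,75,95]),t.mean(0),(t.min(0)+t.max(0))/2,'collar',p.min(0),p.max(0))
    p=sel(-.07,.06,.045,.13,.066); t=p[p[:,2]>.107]; print('hood top',t[:,2].mean(),t.min(0),t.max(0))
    s=sel(-.075,.06,.075,.095)
    for a in np.arange(-.07,.06,.004):
        q=s[(s[:,0]>a)&(s[:,0]<=a+.004)]; 
        if len(q): print('%.3f z %.4f..%.4f'%(a+.002,q[:,2].min(),q[:,2].max()),end=' | ')
    print()
    t=sel(-.07,.0,.045,.13,.083,.098); print('tab y',np.percentile(t[:,1],[0,5,95,100]),np.percentile(t[:,0],[0,5,50,95]))
E
```

```text
[[ 0.619  -0.0937  0.061 ]
 [ 0.5859 -0.1604  0.061 ]
 [ 0.5135 -0.0425  0.061 ]
 [ 0.4818 -0.1094  0.061 ]
 [ 0.5389 -0.2556  0.061 ]
 [ 0.5068 -0.3215  0.061 ]
 [ 0.4352 -0.2041  0.061 ]
 [ 0.4021 -0.2709  0.061 ]]
yaw -0.45597381729893216 -0.45448648640664396 centres [ 0.55005793 -0.1014978   0.061     ] [ 0.4707806  -0.26301738  0.061     ] 0.17992628914172326
top
button [0.07093949 0.07304981 0.07528697 0.08295002 0.08557942] [-0.01181236 -0.08749006  0.08523572] [-0.01167315 -0.08752681  0.08554318] collar [-0.03617469 -0.12426423  0.0660442 ] [ 0.06997881 -0.05381758  0.08702118]
hood top 0.1115791350962883 [-0.02299693  0.05667964  0.10720682] [0.02337572 0.12578341 0.1159145 ]
-0.068 z 0.0557..0.0612 | -0.064 z 0.0569..0.0644 | -0.060 z 0.0582..0.0653 | -0.056 z 0.0589..0.0639 | -0.052 z 0.0585..0.0643 | -0.048 z 0.0584..0.0627 | -0.044 z 0.0571..0.0631 | -0.040 z 0.0592..0.1004 | -0.036 z 0.0895..0.0985 | -0.032 z 0.0883..0.0931 | -0.028 z 0.0866..0.0966 | -0.024 z 0.0966..0.1115 | -0.020 z 0.1076..0.1141 | -0.016 z 0.1091..0.1146 | -0.012 z 0.1093..0.1146 | -0.008 z 0.1090
[... 965 characters left out ...]
.0.0627 | -0.052 z 0.0591..0.0614 | -0.048 z 0.0591..0.0615 | -0.044 z 0.0584..0.0948 | -0.040 z 0.0588..0.0924 | -0.036 z 0.0587..0.0909 | -0.032 z 0.0584..0.0977 | -0.028 z 0.0586..0.1109 | -0.024 z 0.0582..0.1115 | -0.020 z 0.0587..0.1123 | -0.016 z 0.0586..0.1118 | -0.012 z 0.1085..0.1122 | -0.008 z 0.1097..0.1123 | -0.004 z 0.1090..0.1117 | 0.000 z 0.1093..0.1119 | 0.004 z 0.1088..0.1120 | 0.008 z 0.1092..0.1121 | 0.012 z 0.1093..0.1130 | 0.016 z 0.1093..0.1114 | 0.044 z 0.0635..0.0644 | 0.048 z 0.0641..0.0643 | 0.052 z 0.0585..0.0607 | 0.056 z 0.0589..0.0609 | 0.060 z 0.0588..0.0601 | 
tab y [0.05348439 0.05514793 0.11686432 0.12323977] [-0.04530125 -0.04360406 -0.03038863 -0.00605166]
```

```bash
cat >> h.py <<'E'
from scipy.spatial.transform import Rotation as Ro
M=np.array([.5104,-.1823,0]); W=-.4552; RT=Ro.from_euler('z',W)
def where():
    s=readout.observe(); R=Ro.from_rotvec(s['ee_rot']); m=R.as_matrix()
    l=RT.inv().apply(s['position']-M)
    yx=np.degrees(np.arctan2(m[1,0],m[0,0])-W); 
    print('t',s['clock'],'local mm',(l*1e3).round(1),'toolx yaw-tester deg',round(yx,2),'tilt',(m[:,2]).round(3),'F',(RT.inv().apply(s['force'])).round(2),'w',round(s['width'],2)); return s,R,l
def go(x,y,z):
    s,R,l=where(); t=M+RT.apply([x,y,z]); print('units',(R.inv().apply(t-s['position'])/.04).round(3))
E
python3 - <<'E'
from h import *
go(-.10,.0905,.16)
c=cloud(np.load('top.npz')).reshape(-1,3)
for x in np.arange(.34,.56,.02): print(round(x,2),[round(float(c[(abs(c[:,0]-x)<.01)&(abs(c[:,1]-y)<.02)][:,2].max()),3) for y in np.arange(-.28,.12,.04)])
E
```

```text
t 0.1 local mm [-119.9 -524.   191.3] toolx yaw-tester deg 42.11 tilt [-0.001  0.001 -1.   ] F [-0.05  0.17  0.53] w 1.0
units [ 10.669 -11.063   0.798]
0.34 [0.004, 0.005, 0.005, 0.004, 0.005, 0.059, 0.152, 0.153, 0.152, 0.151]
0.36 [0.004, 0.004, 0.005, 0.005, 0.006, 0.017, 0.15, 0.152, 0.152, 0.151]
0.38 [0.065, 0.005, 0.006, 0.004, 0.003, 0.015, 0.13, 0.131, 0.129, 0.131]
0.4 [0.067, 0.065, 0.004, 0.005, 0.004, 0.006, 0.119, 0.119, 0.12, 0.12]
0.42 [0.067, 0.065, 0.065, 0.005, 0.005, 0.005, 0.111, 0.113, 0.113, 0.112]
0.44 [0.086, 0.085, 0.065, 0.064, 0.005, 0.005, 0.005, 0.005, 0.004, 0.028]
0.46 [0.087, 0.087, 0.065, 0.065, 0.957, 0.004, 0.006, 0.004, 0.006, 0.027]
0.48 [0.085, 0.086, 0.085, 0.086, 0.065, 0.064, 0.049, 0.004, 0.005, 0.028]
0.5 [0.066, 0.065, 0.088, 0.086, 0.096, 0.099, 0.066, 0.065, 0.004, 0.022]
0.52 [0.066, 0.066, 0.085, 0.086, 0.116, 0.11, 0.066, 0.065, 0.005, 0.004]
0.54 [0.112, 0.066, 0.067, 0.065, 0.116, 0.115, 0.1, 0.005, 0.006, 0.004]
0.56 [0.113, 0.112, 0.066, 0.108, 0.115, 0.116, 0.067, 0.006, 0.005, 0.006]
```

```bash
python3 -m creep '[[0.7,-0.7,0,0,0],[0.7,-0.75,0,0,0],[0.7,-0.75,0,0,0],[0.7,-0.75,0,0,0],[0.7,-0.75,0,0,0],[0.7,-0.75,0,0,0],[0.7,-0.75,0,0,0],[0.7,-0.75,0,0,0],[0.7,-0.75,0,0,0],[0.7,-0.75,0,0,0],[0.7,-0.75,0,0,0],[0.7,-0.75,0,0,0]]' 20
python3 -c "
from h import *
go(-.10,.0905,.16)"
```

```text
clock: 1.6
position: [0.3969, -0.1626, 0.1919]
ee_rot: [-3.111, -0.438, 0.0]
force: [0.6, 0.1, -0.1]
width: 0.008
gripper_force: 0.0
t 1.6 local mm [-110.6  -32.2  191.9] toolx yaw-tester deg 42.1 tilt [-0. -0. -1.] F [ 0.47  0.39 -0.1 ] w 0.01
units [ 2.254 -2.099  0.797]
```

```bash
python3 -m creep '[[0.75,-0.7,0,0,0],[0.75,-0.7,0,0,0],[0.5,-0.5,0,0,0],[0,0,0,1,0],[0,0,0,1,0],[0,0,0,1,0],[0,0,0,1,0],[0,0,0,1,0],[0,0,0,1,0],[0,0,0,1,0],[0,0,0,1,0],[0,0,0,1,0]]'
python3 -m creep '[[0,0,0,1,0],[0,0,0,0.5,0],[0,0,0,0,0],[0,0,0,0,0]]'
python3 -c "
from h import *
go(-.07,.0905,.12)"
```

```text
clock: 3.1
position: [0.4523, -0.0687, 0.1917]
ee_rot: [3.093, -0.548, -0.001]
force: [-0.1, -0.2, 0.3]
width: 0.003
gripper_force: 0.0
clock: 3.6
position: [0.4525, -0.0687, 0.192]
ee_rot: [3.062, -0.705, -0.0]
force: [0.2, -0.1, -0.1]
width: 0.006
gripper_force: 0.0
t 3.6 local mm [-101.9   76.5  192. ] toolx yaw-tester deg 0.16 tilt [-0. -0. -1.] F [ 0.2   0.01 -0.08] w 0.01
units [ 0.8   -0.347  1.799]
```

```bash
python3 -m creep '[[0.2,-0.1,0.6,0,0],[0.2,-0.15,0.6,0,0],[0.2,-0.1,0.6,0,0],[0,0,0.6,0,0],[0,0,0.4,0,0],[0,0,0,0,0],[0,0,0,0,0]]'
python3 - <<'E'
from h import *
go(-.07,.0905,.12)
d=shot('scene'); cv2.imwrite('pics/s2.png',cv2.resize(d['pixels'][130:290,190:390],None,fx=3.7,fy=3.7,interpolation=cv2.INTER_CUBIC))
E
```

```text
clock: 4.47
position: [0.4807, -0.0667, 0.0806]
ee_rot: [-3.061, 0.706, -0.001]
force: [0.4, -0.4, -0.2]
width: 0.006
gripper_force: 0.0
t 4.475 local mm [-77.5  90.8  80.6] toolx yaw-tester deg 0.12 tilt [ 0.001 -0.    -1.   ] F [ 0.51 -0.19 -0.21] w 0.01
units [ 0.187  0.008 -0.984]
```

View pics/s2.png

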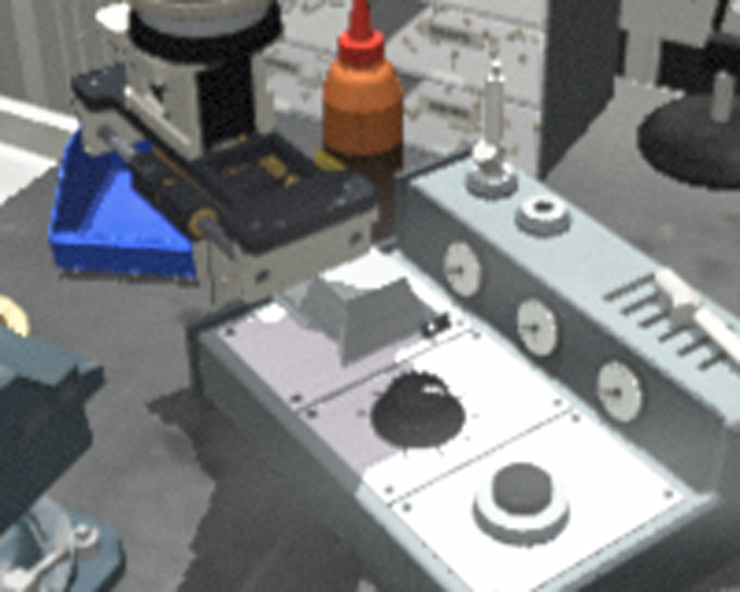

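```bash
python3 - <<'E'
from h import *
d=np.load('scene.npz')
R=cv2.Rodrigues(d['rotation'])[0]
def proj(l):
    p=R.T@(M+RT.apply(l)-d['position']); K=d['camera_matrix']; return ((K[0,0]*p[0]/-p[2]+K[0,2]-190)*3.7, (K[1,1]*-p[1]/-p[2]+K[1,2]-130)*3.7)
x,y,z=-.0775,.0908,.0806
for n,l in dict(tcp=(x,y,z),tipR=(x+.01,y-.019,z),tipRf=(x-.01,y-.019,z),bodyR=(x+.0375,y-.095,z+.066),bodyRf=(x-.0375,y-.095,z+.066),bodyLf=(x-.0375,y+.095,z+.066)).items(): print(n,np.round(proj(l)))
c=RT.inv().apply(cloud(d).reshape(-1,3)-M).reshape(400,640,3)
for q in [(220,290),(230,270),(300,260),(360,230),(270,313),(240,240),(205,300),(320,200)]: print(q,(c[int(130+q[1]/3.7),int(190+q[0]/3.7)]*1e3).round())
E
```

```text
tcp [235. 346.]
tipR [267. 357.]
tipRf [236. 370.]
bodyR [384. 314.]
bodyRf [258. 369.]
bodyLf [ 84. 195.]
(220, 290) [-89.  82. 131.]
(230, 270) [-85.  73. 150.]
(300, 260) [-83.   4. 195.]
(360, 230) [-48.   4. 198.]
(270, 313) [-33. 132.  59.]
(240, 240) [-115.    7.  219.]
(205, 300) [-23. 236.  -1.]
(320, 200) [-70.   6. 223.]
```

```bash
python3 - <<'E'
from h import *
d=np.load('scene.npz')
c=RT.inv().apply(cloud(d).reshape(-1,3)-M).reshape(400,640,3)*1e3
print('cols',list(range(240,272,2)))
for v in range(198,236,2): print(v,[tuple(int(k) for k in c[v,u]) for u in range(240,272,3)])
t=vision.get_image('top'); cv2.imwrite('pics/t2.png',cv2.resize(t['pixels'][120:280,220:420],None,fx=3.7,fy=3.7,interpolation=cv2.INTER_CUBIC))
E
```

```text
cols [240, 242, 244, 246, 248, 250, 252, 254, 256, 258, 260, 262, 264, 266, 268, 270]
198 [(-23, 256, 27), (-89, 101, 145), (-87, 93, 148), (-88, 77, 158), (-108, 27, 195), (-114, 3, 212), (-112, -2, 215), (-106, -2, 212), (-99, 0, 208), (-94, -1, 206), (-87, 0, 203)]
200 [(-20, 262, 16), (-90, 102, 140), (-87, 93, 143), (-89, 77, 154), (-85, 73, 154), (-113, 5, 206), (-112, -1, 210), (-105, 0, 207), (-101, -3, 206), (-91, 3, 198), (-84, 4, 194)]
202 [(-20, 265, 8), (-89, 104, 133), (-87, 94, 138), (-89, 78, 149), (-85, 73, 150), (-114, 5, 203), (-113, -3, 207), (-103, 4, 198), (-97, 4, 196), (-90, 5, 192), (-85, 3, 191)]
204 [(-21, 263, 3), (-89, 104, 128), (-88, 94, 133), (-89, 79, 143), (-85, 74, 144), (-114, 6, 198), (-108, 5, 196), (-103, 5, 193), (-98, 2, 193), (-90, 5, 188), (-85, 4, 186)]
206 [(-23, 260, 0), (-17, 257, 0), (-89, 92, 130), (-89, 80, 137), (-86, 72, 141), (-115, 5, 194), (-110, 4, 192), (-103, 5, 189), (-98, 3, 188), (-91, 5, 183), (-84, 5, 181)]
208 [(-27, 254, 0), (-21, 249, 0), (-89, 94, 124), (-88, 82, 131), (-86, 73, 135), (-115, 5, 189), (-110, 4, 188), (
[... 1671 characters left out ...]
)]
228 [(-66, 182, 0), (-77, 142, 33), (-77, 127, 43), (-77, 112, 53), (-74, 104, 57), (-69, 101, 57), (-65, 94, 59), (-60, 91, 59), (-54, 87, 59), (-48, 85, 58), (-44, 79, 59)]
230 [(-70, 174, 2), (-78, 142, 28), (-78, 126, 39), (-78, 112, 48), (-76, 101, 55), (-73, 94, 58), (-68, 90, 58), (-64, 84, 60), (-59, 80, 61), (-53, 78, 59), (-49, 72, 61)]
232 [(-72, 172, -1), (-78, 142, 22), (-77, 129, 31), (-77, 115, 40), (-76, 102, 48), (-76, 89, 57), (-70, 87, 56), (-67, 78, 60), (-62, 75, 60), (-56, 72, 59), (-52, 68, 60)]
234 [(-76, 164, 0), (-79, 142, 16), (-77, 132, 22), (-76, 118, 32), (-77, 101, 43), (-76, 89, 51), (-74, 79, 57), (-69, 75, 57), (-65, 69, 60), (-60, 67, 59), (-55, 62, 59)]
```

View pics/t2.png

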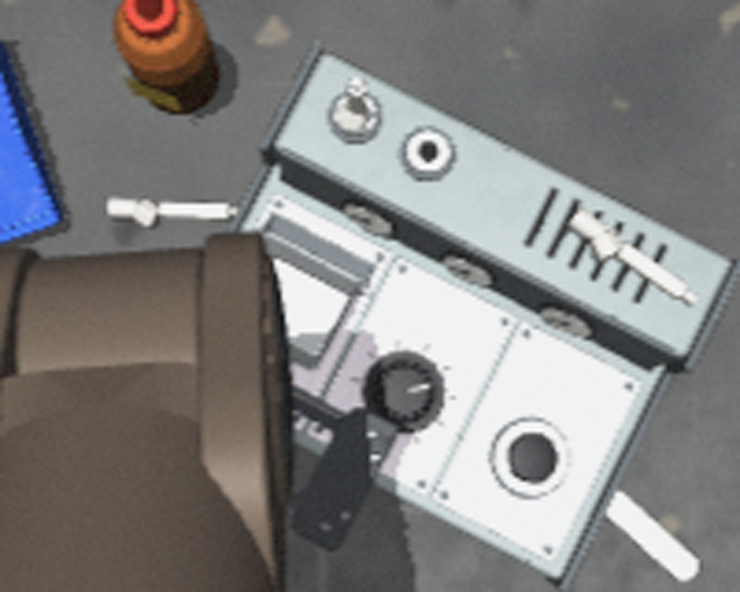

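```bash
python3 -m creep '[[0,0,0.2,0,0],[0,0,0.15,0,0],[0,0,0,0,0],[0,0,0,0,0]]'
python3 - <<'E'
from h import *
where()
d=shot('scene'); c=RT.inv().apply(cloud(d).reshape(-1,3)-M)*1e3; px=d['pixels'].reshape(-1,3)
s=(c[:,0]>-100)&(c[:,0]<-55)&(c[:,1]>60)&(c[:,1]<125)&(c[:,2]>66)&(c[:,2]<250)
for z in range(66,190,8):
    q=c[s&(c[:,2]>=z)&(c[:,2]<z+8)]; print(z,len(q),q.min(0).round() if len(q) else '',q.max(0).round() if len(q) else '')
cv2.imwrite('pics/s3.png',cv2.resize(d['pixels'][160:250,210:330],None,fx=6,fy=6,interpolation=cv2.INTER_CUBIC))
E
```

```text
clock: 5.08
position: [0.4803, -0.0666, 0.066]
ee_rot: [3.061, -0.706, -0.0]
force: [0.7, -0.1, 0.3]
width: 0.006
gripper_force: 0.0
t 5.075 local mm [-77.9  90.7  66. ] toolx yaw-tester deg 0.11 tilt [-0.  0. -1.] F [0.71 0.21 0.25] w 0.01
66 0  
74 0  
82 0  
90 0  
98 9 [-90.  84. 100.] [-85. 102. 106.]
106 21 [-91.  75. 106.] [-82. 104. 114.]
114 34 [-90.  72. 114.] [-83. 108. 122.]
122 33 [-91.  72. 122.] [-85. 106. 130.]
130 34 [-91.  71. 130.] [-84. 109. 138.]
138 17 [-90.  71. 138.] [-88.  95. 145.]
146 0  
154 0  
162 0  
170 5 [-97.  60. 170.] [-94.  62. 177.]
178 22 [-98.  60. 179.] [-57.  62. 186.]
186 99 [-100.   60.  186.] [-56. 112. 194.]
```

View pics/s3.png

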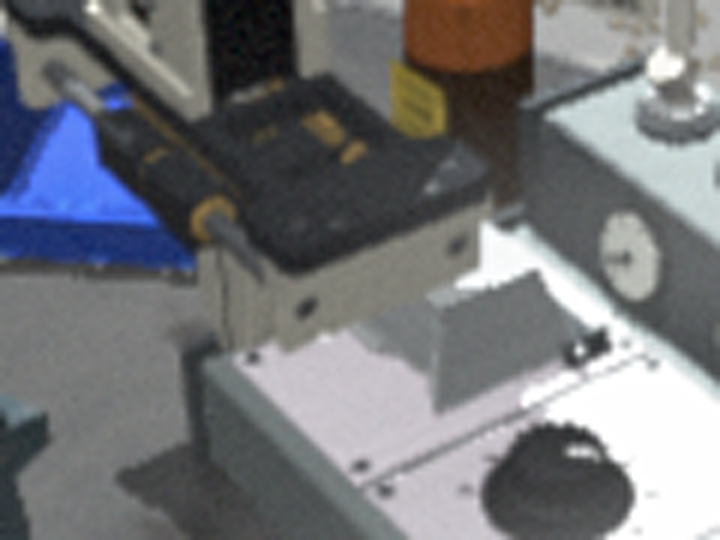

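```bash
python3 -m creep '[[0.1,0,0.05,0,0],[0,0,0.05,0,0],[0,0,0.05,0,0],[0,0,0,0,0]]'; python3 -m creep '[[0,0,0.05,0,0],[0,0,0.05,0,0],[0,0,0,0,0]]'; 
```

```text
clock: 5.62
position: [0.4837, -0.0684, 0.0598]
ee_rot: [3.061, -0.706, -0.001]
force: [-0.6, 0.1, -0.0]
width: 0.001
gripper_force: 0.0
clock: 6.0
position: [0.4837, -0.0684, 0.0558]
ee_rot: [3.061, -0.706, -0.001]
force: [-0.4, 0.2, 0.8]
width: 0.008
gripper_force: 0.0
```

```bash
python3 -m creep '[[0,0,0.05,0,0],[0,0,0.05,0,0],[0,0,0,0,0]]'; python3 -m creep '[[0,0,0.1,0,0],[0,0,0.1,0,0],[0,0,0,0,0]]'; 
```

```text
clock: 6.38
position: [0.4838, -0.0684, 0.0518]
ee_rot: [3.061, -0.706, -0.0]
force: [0.5, 0.1, -0.4]
width: 0.007
gripper_force: 0.0
clock: 6.75
position: [0.4835, -0.0684, 0.0436]
ee_rot: [3.061, -0.706, -0.001]
force: [1.1, 1.3, 0.0]
width: 0.007
gripper_force: 0.0
```

```bash
python3 -m creep '[[0,0,0.1,0,0],[0,0,0.1,0,0],[0,0,0.05,0,0],[0,0,0,0,0]]'; python3 -m creep '[[0,0,0.05,0,0],[0,0,0.05,0,0],[0,0,0,0,0]]'; 
```

```text
clock: 7.25
position: [0.4838, -0.0684, 0.0338]
ee_rot: [3.061, -0.706, -0.001]
force: [0.4, -0.2, -0.0]
width: 0.003
gripper_force: 0.0
clock: 7.62
position: [0.4838, -0.0684, 0.0299]
ee_rot: [3.061, -0.706, -0.0]
force: [0.9, 0.1, 0.8]
width: 0.005
gripper_force: 0.0
```

```bash
python3 -m creep '[[0,0,0.05,0,0],[0,0,0,0,0]]'; python3 -m creep '[[0,0,0.05,0,0],[0,0,0,0,0]]'; python3 -m creep '[[0,0,0.04,0,0],[0,0,0,0,0]]'
```

```text
clock: 7.88
position: [0.4838, -0.0684, 0.0279]
ee_rot: [3.061, -0.706, -0.0]
force: [-0.6, -0.1, 0.2]
width: 0.002
gripper_force: 0.0
clock: 8.12
position: [0.4842, -0.0684, 0.0264]
ee_rot: [3.061, -0.706, 0.001]
force: [-1.5, -0.4, 7.5]
width: 0.008
gripper_force: 3.6
clock: 8.38
position: [0.4843, -0.0685, 0.0259]
ee_rot: [3.061, -0.706, 0.002]
force: [-6.6, 0.2, 24.2]
width: 0.006
gripper_force: 12.0
```

```bash
python3 - <<'E'
from h import *
where()
d=shot('scene'); c=RT.inv().apply(cloud(d).reshape(-1,3)-M)*1e3; px=d['pixels'].reshape(-1,3)
s=(c[:,0]>-100)&(c[:,0]<-50)&(c[:,1]>60)&(c[:,1]<125)&(c[:,2]>50)&(c[:,2]<250)
for z in range(54,130,4):
    q=c[s&(c[:,2]>=z)&(c[:,2]<z+4)&(c[:,0]<-70)]; print(z,len(q),q.min(0).round() if len(q) else '',q.max(0).round() if len(q) else '')
cv2.imwrite('pics/s4.png',cv2.resize(d['pixels'][160:250,210:330],None,fx=6,fy=6,interpolation=cv2.INTER_CUBIC))
E
```

```text
t 8.375 local mm [-73.5  90.8  25.9] toolx yaw-tester deg 0.1 tilt [ 0.001 -0.001 -1.   ] F [-6.07 -2.71 24.19] w 0.01
54 36 [-78.  61.  54.] [-70.  92.  58.]
58 4 [-85.  71.  58.] [-73.  94.  61.]
62 5 [-86.  85.  62.] [-84.  99.  65.]
66 7 [-86.  80.  66.] [-84. 101.  70.]
70 10 [-86.  74.  70.] [-82. 105.  74.]
74 18 [-86.  73.  74.] [-79. 106.  78.]
78 14 [-86.  72.  78.] [-78. 109.  82.]
82 20 [-87.  73.  82.] [-77. 105.  86.]
86 16 [-86.  73.  86.] [-77. 106.  90.]
90 13 [-86.  71.  90.] [-80. 101.  94.]
94 11 [-86.  72.  95.] [-81.  97.  98.]
98 10 [-87.  72.  98.] [-83.  94. 101.]
102 3 [-86.  72. 103.] [-85.  79. 104.]
106 0  
110 0  
114 0  
118 0  
122 1 [-88.  65. 124.] [-88.  65. 124.]
126 0
```

View pics/s4.png

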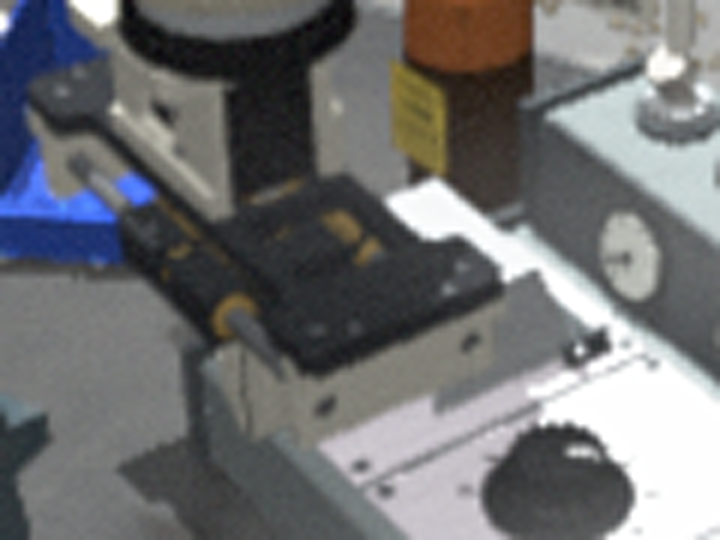

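```bash
python3 -m creep '[[0,0,-0.12,0,0],[0,0,-0.1,0,0],[0.2,0,0,0,0],[0.2,0,0,0,0],[0.12,0,0,0,0],[0,0,0,0,0],[0,0,0,0,0]]'; python3 -c "
from h import *
where()"
```

```text
clock: 9.3
position: [0.5007, -0.0768, 0.0325]
ee_rot: [3.061, -0.705, -0.006]
force: [-6.5, 3.1, 2.0]
width: 0.003
gripper_force: 3.2
t 9.3 local mm [-55.1  90.5  32.5] toolx yaw-tester deg 0.14 tilt [-0.004  0.001 -1.   ] F [-7.2  -0.1   2.05] w 0.0
```

```bash
python3 -m creep '[[0,0,-0.12,0,0],[0.05,0,-0.12,0,0],[0.05,0,-0.12,0,0],[0.05,0,-0.12,0,0],[0,0,0,0,0]]'; python3 - <<'E'
from h import *
where()
for n in ('scene','top'):
    d=shot(n); c=RT.inv().apply(cloud(d).reshape(-1,3)-M)*1e3
    s=(abs(c[:,1]-90)<30)&(c[:,2]>64)&(c[:,2]<150)&(c[:,0]>-40)&(c[:,0]<45)
    for a in range(-40,45,6):
        q=c[s&(c[:,0]>a)&(c[:,0]<a+6)]; print(a+3,len(q),q[:,2].max().round() if len(q) else '',end=' | ')
    print()
E
```

```text
clock: 9.93
position: [0.5086, -0.0804, 0.0529]
ee_rot: [-3.061, 0.706, -0.002]
force: [-0.2, -0.1, -0.8]
width: 0.006
gripper_force: 0.1
t 9.925 local mm [-46.4  90.7  52.9] toolx yaw-tester deg 0.09 tilt [ 0.001 -0.    -1.   ] F [-0.15 -0.16 -0.79] w 0.01
-37 0  | -31 0  | -25 1 101.0 | -19 0  | -13 17 74.0 | -7 1 71.0 | -1 0  | 5 0  | 11 0  | 17 0  | 23 0  | 29 0  | 35 0  | 41 3 65.0 | 47 1 65.0 | 
-37 0  | -31 0  | -25 0  | -19 0  | -13 0  | -7 0  | -1 0  | 5 1 121.0 | 11 4 120.0 | 17 8 121.0 | 23 13 119.0 | 29 18 117.0 | 35 5 75.0 | 41 17 72.0 | 47 4 67.0 |
```

```bash
python3 -m creep '[[0.07,0,-0.1,0,0],[0.08,0,-0.08,0,0],[0.08,0,-0.08,0,0],[0.08,0,-0.04,0,0],[0.08,0,0,0,0],[0,0,0,0,0]]'; python3 - <<'E'
from h import *
where()
for n in ('top',):
    d=shot(n); c=RT.inv().apply(cloud(d).reshape(-1,3)-M)*1e3
    s=(abs(c[:,1]-90)<30)&(c[:,2]>64)&(c[:,2]<150)&(c[:,0]>-40)&(c[:,0]<45)
    for a in range(-40,45,6):
        q=c[s&(c[:,0]>a)&(c[:,0]<a+6)]; print(a+3,len(q),q[:,2].max().round() if len(q) else '',end=' | ')
    print()
E
```

```text
clock: 10.78
position: [0.5227, -0.0872, 0.0646]
ee_rot: [-3.061, 0.706, -0.002]
force: [-0.3, -0.5, 0.5]
width: 0.005
gripper_force: 0.1
t 10.775 local mm [-30.7  90.8  64.6] toolx yaw-tester deg 0.09 tilt [ 0.001 -0.    -1.   ] F [-0.03 -0.57  0.5 ] w 0.01
-37 0  | -31 0  | -25 0  | -19 0  | -13 0  | -7 0  | -1 0  | 5 0  | 11 0  | 17 0  | 23 0  | 29 0  | 35 0  | 41 5 118.0 | 47 1 114.0 |
```

```bash
python3 -m creep '[[0.04,0,0.06,0,0],[0.06,0,0.06,0,0],[0.06,0,0.03,0,0],[0.06,0,0,0,0],[0.05,0,0,0,0],[0.04,0,0,0,0],[0,0,0,0,0]]'; python3 - <<'E'
from h import *
where()
d=shot('scene'); cv2.imwrite('pics/s5.png',cv2.resize(d['pixels'][140:240,220:340],None,fx=6,fy=6,interpolation=cv2.INTER_CUBIC))
E
```

```text
clock: 11.7
position: [0.5334, -0.0925, 0.0584]
ee_rot: [-3.061, 0.706, -0.001]
force: [-0.6, -0.3, -0.6]
width: 0.008
gripper_force: 0.1
t 11.7 local mm [-18.8  90.8  58.4] toolx yaw-tester deg 0.1 tilt [ 0. -0. -1.] F [-0.39 -0.52 -0.59] w 0.01
```

View pics/s5.png

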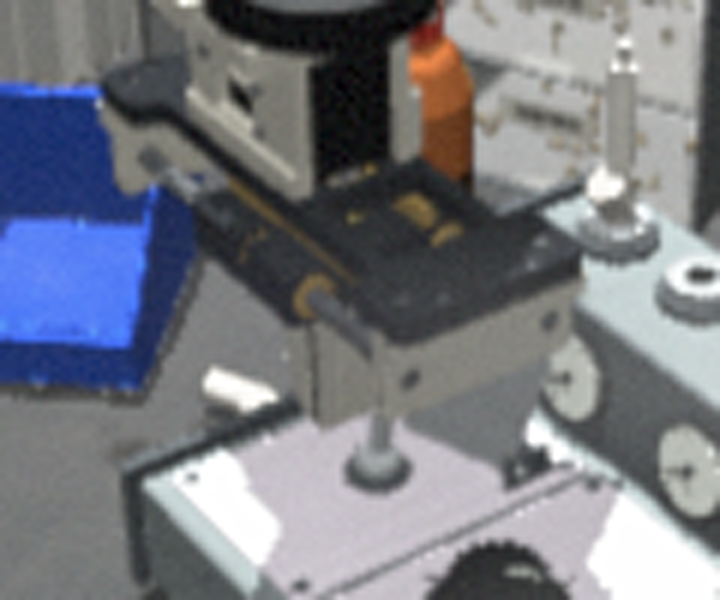

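```bash
python3 - <<'E'
from h import *
d=np.load('scene.npz'); R=cv2.Rodrigues(d['rotation'])[0]; K=d['camera_matrix']
def proj(l):
    p=R.T@(M+RT.apply(np.array(l)/1e3)-d['position']); return np.round([(K[0,0]*p[0]/-p[2]+K[0,2]-220)*6, (K[1,1]*-p[1]/-p[2]+K[1,2]-140)*6])
for h in (28,31):
  f=h-36
  print(h,'foot',proj((f,90.5,61)),'c11',proj((f,90.5,72)),'mid30off',proj((f-7.5,90.5,91)),'mid30up',proj((f,90.5,91)),'mid30on',proj((f+7.5,90.5,91)))
c=RT.inv().apply(cloud(d).reshape(-1,3)-M).reshape(400,640,3)*1e3
for v in range(206,222,2): print(v,[tuple(int(k) for k in c[v,u]) for u in range(274,288,2)])
E
```

```text
28 foot [369. 472.] c11 [368. 449.] mid30off [349. 415.] mid30up [366. 407.] mid30on [384. 400.]
31 foot [376. 469.] c11 [375. 446.] mid30off [356. 412.] mid30up [373. 404.] mid30on [391. 397.]
206 [(-29, 83, 109), (-31, 72, 117), (-24, 75, 112), (-20, 74, 110), (-56, 9, 166), (-55, 4, 168), (-51, 3, 167)]
208 [(-29, 84, 103), (-30, 74, 110), (-25, 74, 107), (-19, 75, 104), (-56, 9, 161), (-56, 3, 165), (-51, 4, 162)]
210 [(-31, 81, 101), (-28, 78, 101), (3, 121, 60), (7, 119, 60), (-6, 89, 85), (-56, 3, 160), (17, 111, 60)]
212 [(-6, 122, 58), (-4, 117, 61), (0, 116, 59), (2, 112, 61), (-6, 89, 79), (-3, 87, 79), (14, 105, 60)]
214 [(-12, 114, 60), (-8, 112, 60), (-4, 109, 60), (-8, 95, 71), (-6, 90, 73), (-2, 87, 73), (9, 99, 60)]
216 [(-15, 109, 60), (-10, 108, 58), (-11, 98, 64), (-12, 89, 71), (-8, 86, 71), (-5, 83, 71), (0, 85, 68)]
218 [(-17, 105, 57), (-15, 101, 59), (-14, 94, 63), (-14, 85, 69), (-9, 85, 66), (-7, 81, 68), (0, 83, 63)]
220 [(-23, 97, 59), (-18, 96, 58), (-17, 89, 62), (-14, 85, 63), (-10, 84, 62), (-8, 79, 64), (-3, 78, 63)]
```

```bash
python3 -m creep '[[0.06,0,0,0,0],[0.06,0,0,0,0],[0.04,0,0,0,0],[0,0,0,0,0]]'; python3 - <<'E'
from h import *
where()
d=shot('scene'); cv2.imwrite('pics/s6.png',cv2.resize(d['pixels'][140:240,220:340],None,fx=6,fy=6,interpolation=cv2.INTER_CUBIC))
E
```

```text
clock: 12.25
position: [0.539, -0.0953, 0.0584]
ee_rot: [3.061, -0.706, 0.0]
force: [-1.1, 0.4, 0.9]
width: 0.004
gripper_force: 0.1
t 12.25 local mm [-12.6  90.8  58.4] toolx yaw-tester deg 0.1 tilt [ 0. -0. -1.] F [-1.16 -0.12  0.89] w 0.0
```

View pics/s6.png

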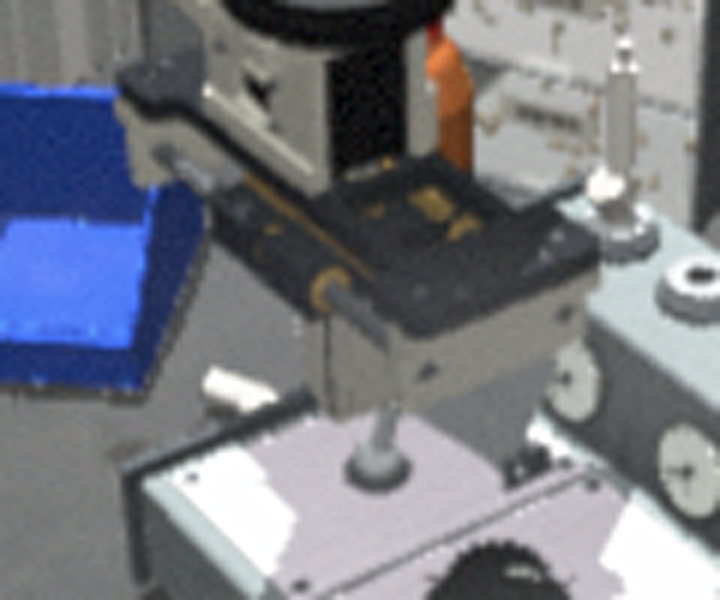

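```bash
python3 -m creep '[[0.06,0,0,0,0],[0,0,0,0,0]]'; python3 - <<'E'
from h import *
where()
d=shot('scene'); c=RT.inv().apply(cloud(d).reshape(-1,3)-M)*1e3
for z in (72,76,80,84,88,92):
    q=c[(abs(c[:,1]-89)<8)&(c[:,0]>-20)&(c[:,0]<30)&(c[:,2]>=z)&(c[:,2]<z+4)]; print(z,len(q),q.mean(0).round(1) if len(q) else '')
E
python3 -m creep '[[-0.1,0,0,0,0],[-0.3,0,0,0,0],[-0.5,0,0,0,0],[-0.6,0,0,0,0],[-0.6,0,0,0,0],[0,0,0,0,0],[0,0,0,0,0]]'; python3 - <<'E'
from h import *
where()
d=shot('top'); c=RT.inv().apply(cloud(d).reshape(-1,3)-M)*1e3
s=(abs(c[:,1]-90)<30)&(c[:,2]>64)&(c[:,2]<150)
for a in range(-40,45,6):
        q=c[s&(c[:,0]>a)&(c[:,0]<a+6)]; print(a+3,len(q),q[:,2].max().round() if len(q) else '',end=' | ')
E
```

```text
clock: 12.55
position: [0.5401, -0.096, 0.0581]
ee_rot: [3.061, -0.706, -0.003]
force: [-4.6, 1.3, 1.0]
width: 0.005
gripper_force: 2.1
t 12.55 local mm [-11.3  90.6  58.1] toolx yaw-tester deg 0.12 tilt [-0.002  0.    -1.   ] F [-4.75 -0.86  1.  ] w 0.0
72 7 [-5.4 86.5 74.3]
76 4 [-3.8 88.  78. ]
80 6 [-3.1 86.9 82. ]
84 6 [-1.9 87.9 85.9]
88 5 [-1.  87.3 90.1]
92 1 [-8.2 86.5 93.2]
clock: 13.48
position: [0.4665, -0.0597, 0.0588]
ee_rot: [-3.061, 0.706, -0.003]
force: [0.9, 0.3, -0.3]
width: 0.005
gripper_force: 0.0
t 13.475 local mm [-93.3  90.8  58.8] toolx yaw-tester deg 0.1 tilt [ 0.002 -0.    -1.   ] F [ 0.63  0.69 -0.27] w 0.0
-37 17 96.0 | -31 25 93.0 | -25 45 108.0 | -19 48 114.0 | -13 55 115.0 | -7 67 116.0 | -1 70 115.0 | 5 73 116.0 | 11 71 115.0 | 17 69 116.0 | 23 54 114.0 | 29 49 100.0 | 35 53 83.0 | 41 50 73.0 | 47 57 69.0 |
```

```bash
python3 -m creep '[[0,0,-0.5,0,0],[0,0,-0.5,0,0],[0.3,0.7,-0.05,0,0],[0.3,0.7,0,0,0],[0.35,0.7,0,0,0],[0.35,0.8,0,0,0],[0.35,0.8,0,0,0],[0.35,0.78,0,0,0],[0,0,0.4,0,0],[0,0,0.4,0,0],[0,0,0,0,0],[0,0,0,0,0]]'; python3 -c "
from h import *
go(-.013,-.088,.055)
d=shot('scene'); c=RT.inv().apply(cloud(d).reshape(-1,3)-M)*1e3
s=(c[:,0]>-50)&(c[:,0]<20)&(c[:,1]<-60)&(c[:,1]>-125)&(c[:,2]>64)
for z in range(64,124,4):
    q=c[s&(c[:,2]>=z)&(c[:,2]<z+4)]
    if len(q): print(z,len(q),q.min(0).round(),q.max(0).round())
"
```

```text
clock: 15.02
position: [0.4593, -0.2548, 0.0684]
ee_rot: [-3.061, 0.704, 0.0]
force: [0.5, -0.4, 1.0]
width: 0.007
gripper_force: 0.0
t 15.025 local mm [-14.  -87.5  68.4] toolx yaw-tester deg 0.19 tilt [-0.  0. -1.] F [ 0.62 -0.14  0.98] w 0.01
units [0.026 0.012 0.336]
64 34 [ -40. -114.   64.] [ -5. -73.  68.]
68 96 [ -40. -115.   68.] [  7. -66.  72.]
72 111 [ -38. -114.   72.] [  7. -68.  76.]
76 24 [ -32. -106.   76.] [-10. -84.  80.]
80 155 [ -31. -106.   80.] [ -2. -74.  84.]
84 1 [ -24. -100.   84.] [ -24. -100.   84.]
100 6 [-26. -92. 100.] [-24. -82. 104.]
104 10 [-26. -93. 104.] [-23. -77. 108.]
108 10 [-26. -95. 108.] [-23. -74. 112.]
112 23 [ -26. -104.  112.] [ -4. -75. 116.]
116 26 [ -27. -105.  116.] [ -5. -71. 120.]
120 36 [ -27. -105.  120.] [ -4. -70. 124.]
```

```bash
python3 -m creep '[[0,0,0.2,0,0],[0,0,0.2,0,0],[0,0,0.05,0,0],[0,0,0,0,0]]'; python3 -m creep '[[0,0,0.05,0,0],[0,0,0.05,0,0],[0,0,0,0,0]]'
```

```text
clock: 15.58
position: [0.4589, -0.2555, 0.0502]
ee_rot: [-3.061, 0.706, 0.001]
force: [0.3, -0.1, -0.2]
width: 0.006
gripper_force: 0.0
clock: 15.95
position: [0.4593, -0.2557, 0.0466]
ee_rot: [3.061, -0.706, 0.001]
force: [0.0, 0.6, 2.9]
width: 0.007
gripper_force: 1.3
```

```bash
python3 -m creep '[[0,0,0.05,0,0],[0,0,0.05,0,0],[0,0,0,0,0]]';python3 -m creep '[[0,0,0.05,0,0],[0,0,0,0,0]]'
```

```text
clock: 16.32
position: [0.4593, -0.2557, 0.0426]
ee_rot: [3.061, -0.706, 0.001]
force: [-0.2, -0.2, 5.2]
width: 0.004
gripper_force: 2.8
clock: 16.58
position: [0.4594, -0.2558, 0.0422]
ee_rot: [3.061, -0.706, 0.002]
force: [-6.4, 3.1, 26.1]
width: 0.006
gripper_force: 13.2
```

```bash
python3 -m creep '[[0,0,0,0,0],[0,0,0,0,0],[0,0,-0.2,0,0],[0,0,-0.6,0,0],[0,0,-0.8,0,0],[0,0,-0.8,0,0],[0,0,0,0,0],[0,0,0,0,0]]'; python3 - <<'E'
from h import *
where()
d0=np.load('scene.npz'); d=shot('scene'); c=RT.inv().apply(cloud(d).reshape(-1,3)-M)*1e3
q=c[(abs(c[:,0]+17)<10)&(abs(c[:,1]+90)<10)&(c[:,2]<95)]; print('button top',len(q),np.median(q[:,2]) if len(q) else '')
t=vision.get_image('top'); c=RT.inv().apply(cloud(t).reshape(-1,3)-M)*1e3
q=c[(abs(c[:,0])<15)&(abs(c[:,1]-90)<25)]; print('hood',np.median(q[:,2]))
E
```

```text
clock: 17.58
position: [0.4584, -0.2554, 0.1357]
ee_rot: [-3.061, 0.706, 0.002]
force: [-0.3, -0.3, -0.2]
width: 0.007
gripper_force: 0.0
t 17.575 local mm [-14.6 -88.5 135.7] toolx yaw-tester deg 0.11 tilt [-0.001  0.    -1.   ] F [-0.12 -0.43 -0.2 ] w 0.01
button top 81 82.22957330119495
hood 111.83774526918737
```

Button is back up, the guard is shut and the arm is clear.

```bash
python3 -c "
from cell import sign_off
print(sign_off())"
```

```text
the job is handed in; nothing more can be done
None
```

The job is handed in, verdict not shown: I flipped the toggle on under the raised guard, let the guard drop shut, then pressed the button to its stop; afterwards the button had sprung back, the guard was shut and the arm was clear, but I did not re-measure the knob or loose items (the reported tool height read about 33 mm too low, so I corrected for it by touch).

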